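# Unlock, open and re-lock an isolation valve

### The arm

A 6-joint arm with a two-finger parallel gripper is mounted at the origin on the work surface; the furniture and walls round the work are solid. World frame = base frame: x ahead of the robot, y to its left, z up, the work surface at z = 0. Lengths are in m, angles in degrees, forces in N, time in s.
With the tool pointing down it reaches from about 0.25 to 0.725 m from the base axis. Payload 9.7 kg.
Tool frame: the origin (TCP) lies at the very end of the fingers, on their centre line; the grasp point (between the pads) lies 19 mm behind it; z points along the fingers, y is the direction in which the jaws open and shut (so a half turn about z gives the same grasp; the last joint's range is limited). The gripper opens to 85 mm and grips with 20 to 120 N. Pads are 22 mm wide; open, the fingers measure 114 mm over their backs; the gripper's body (76 mm by 85 mm) begins 54 mm behind the grasp point. The pads swing forward as they close: fully open they stand 13 mm farther back than shut.
Start: joints at [70.245, 4.979, 10.078, 95.1, 0, 90], TCP at [0.186, 0.518, 0.201] pointing down, gripper open.
Joint ranges: [-179.16, 179.16], [-48.56, 103.87], [-65.8, 70.77], [-126.05, 130.52], [-82.76, 87.17], [-180, 180]. Speed limits (degrees/s): [127.2, 127.2, 147.25, 180, 180, 180].

### API

Orientations are given as [roll, pitch, yaw] about the fixed x, y, z axes, in that order (R = Rz(yaw) Ry(pitch) Rx(roll)).
In Python, from workcell import bot gives the robot as it stands.
- The arm moves only by the shell command python3 -m pendant 'ROWS' [FORCE]. ROWS is JSON, a list that holds one entry, the list of rows, each a list of 7 numbers: the shift along the tool's x, y, z in cm, then the turn, a rotation vector about the tool's x, y, z in rad, then the opening in per cent of the stroke, from 0 (shut) to 100 (fully open). In form: [[[dx, dy, dz, ax, ay, az, gripper], ...]]. A call has 1 to 5 rows; each row shifts and turns the pose as measured when the row begins, along the tool's axes as they then stand; what a row does not reach is not made up. A row lasts 1/12 s, in which the tool goes at most 41.7 mm and 7.16 degrees, less where a joint would pass 70% of its speed; a pose out of reach is approached as far as the arm can. A call with a gripper value outside its range is refused whole. The fingers move at their own pace and stop on an object; FORCE is the grip in N (left out, the last holds). Time passes only in rows, so rows that do not move let the fingers close. It gives the time, the measured TCP pose, the force and the opening at its end, in the units of the state.
- bot.get_obs(): the state, without advancing time (a new reading comes with each control period).
- bot.camera(name): name is "scene" or "side" or "wrist"; returns the picture (420x560x3 uint8, red, green, blue); there is no depth.
- bot.get_calibration(name): a dict with "intrinsics" (3x3 intrinsics, pixels), "D" ([k1, k2, p1, p2, k3] as OpenCV has them; the pictures are not rectified), "pose" (4x4, takes a point from camera to world coordinates); the wrist camera has in their place "T_tool_cam" (4x4, takes a point from camera to tool coordinates, whose origin is the TCP and whose axes are the flange's). Camera axes: x right, y down, z forward; pixel columns grow to the right and rows downward; lengths in m; the calibration is good to about 2 mm. A picture is of the moment at which its call begins: read the wrist's pose just before it. get_calibration takes no time and is no camera call.
- bot.job_done(): hands the job in, once; it reports no verdict.
Trained networks look in the newest picture that a camera, given by its name, has taken for a name from the list of things; names that differ only in an ending like _2 or _b are one class to them, and where a whole thing is asked for, a point or a joint stands for the part that bears it (a point fixed in the world has none). Each returns a list of dicts, best first, with "confidence" (0 to 1); they miss things now and then, are a little off and sometimes report something else, mostly with a low value. They report only what shows in the picture. A call takes as long as a camera call.
- bot.masks_of(camera, thing): "pixels" (420x560 bool, what is visible of it) and "extent" ([left, top, right, bottom] in pixels, round what is visible of it).
- bot.mark_of(camera, thing): "uv" ([column, row] in pixels: a listed point, or the origin of a listed thing).
The state is a dict: "time": time; "q": joint angles; "qd": joint speeds; "joint_efforts": joint torques, N m; "ee_pos": TCP position; "tcp_rot": TCP orientation; "wrist_force": force on the tool from outside, world axes, zero at the start; "torque": the same for the moment, N m; "opening": finger opening in m.
Only numpy, scipy, OpenCV 4.12 (cv2) and the standard library are available. Lean on these libraries where they do the work, as an engineer would, in place of code of your own. Each camera call takes 0.05 s, during which the arm holds its last target. There are 200 camera calls.

### The job

The isolation valve on the bench is locked shut: pull its yellow-knobbed lock bar back to free the red lever, swing the lever a quarter turn to its open stop over the pipe, then push the lock bar fully home again so that the valve is locked open. Leave the glass conical flask and the glass beaker near it where they stand.

Things in the scene. Friction and masses are not known exactly. Their poses are not given: they have to be found in the camera images.
- valve: Fixed valve on an aluminium foot plate (x +-55, y -130 to +100 mm). Origin: on the worktop under the lever's vertical turning axis; z up; yaw up to 0.5 rad either way. Pipe along its y (top 37 mm). Lever points along its -x when shut, along its +y when open. The lock bar runs along its -y side through a grey guide (x +-26, y -58 to -90, top 74 mm with screws).
- lever (a joint): Angle of the red lever: 0 = shut (along the valve's -x), 1.571 = open at its stop (along its +y), growing clockwise from above. Its steel index plate (radius 47 mm, 53 to 61 mm high) has two 16 mm notches; with the lock bar in one, it moves only about 0.05 rad. Friction about 0.15 N m (1.5 N at the grip): it stays where left.
- lever_grip (a point): Centre of the lever's upright round red grip: 21 mm in diameter, 45 mm tall, from 73 to 118 mm above the worktop (this point 96 mm), standing on the lever 105 mm from the valve's axis. It is fixed to the lever. The lever arm below it is 20 mm wide, with its top at 69 mm.
- lock_bar (a joint): How far the lock bar is drawn out along the valve's -y (m): 0 = fully home in a notch, 0.026 = fully out, at its stop. The lever is free from about 0.014 on. The bar (rounded tip) goes home only with the lever within about 0.05 rad of shut or open. Friction 2.5 N: it stays where left.
- bar_grip (a point): Centre of the lock bar's upright round yellow knob: 18 mm in diameter, 34 mm tall, from 65 to 99 mm above the worktop (this point 82 mm). With the bar home it stands 118 mm from the valve's axis along the valve's -y. The bar below it is 12 mm wide, top at 61 mm.
- flask_mid (a point): Centre (half-way up) of a loose clear conical glass flask, 64 mm wide and 104 mm high, to the left of the valve; to be left alone.
- beaker_mid (a point): Centre (half-way up) of a loose clear glass beaker, 73 x 80 mm and 95 mm high, to the right of the valve; to be left alone.

How it is judged:
By the outcome, as a careful person would: the job done as asked, in the order asked, and still so for the second after the job is handed in, with the robot touching nothing.
It also fails if it takes over 54 s, if anything falls off the work surface, if the arm or the gripper's body presses on something with over 40 N, if the wrist force passes 120 N, or if a joint passes its speed limit or range.

## Working session

There is one attempt and no reset: what is moved stays moved. The work goes in short steps, Python scripts to look and compute and a shell command to move; the robot and the scene stay as the last step left them, time stands still between calls to the robot, and variables do not carry over. Pictures are saved under pics/ and viewed, about 8 in all and at most 12, crops included, and the job is handed in when it is done.

```bash
ls; mkdir -p pics
cat > h.py <<'E'
import numpy as np, cv2
from scipy.spatial.transform import Rotation as R
from workcell import bot
def cal(n):
    c=bot.get_calibration(n); K=np.array(c["intrinsics"]);D=np.array(c["D"])
    if n=="wrist":
        o=bot.get_obs();T=np.eye(4);T[:3,:3]=R.from_euler('xyz',o["tcp_rot"],degrees=True).as_matrix();T[:3,3]=o["ee_pos"]
        P=T@np.array(c["T_tool_cam"])
    else: P=np.array(c["pose"])
    return K,D,P
def ray(n,uv,c=None):
    K,D,P=c or cal(n); p=cv2.undistortPoints(np.array([[uv]],float),K,D)[0,0]
    d=P[:3,:3]@np.r_[p,1]; return P[:3,3],d/np.linalg.norm(d)
def tri(rs):
    A=sum(np.eye(3)-np.outer(d,d) for o,d in rs);b=sum((np.eye(3)-np.outer(d,d))@o for o,d in rs)
    return np.linalg.solve(A,b)
def onz(r,z): o,d=r; return o+d*(z-o[2])/d[2]
def proj(n,X,c=None):
    K,D,P=c or cal(n);T=np.linalg.inv(P)
    return cv2.projectPoints(np.atleast_2d(X).astype(float),cv2.Rodrigues(T[:3,:3])[0],T[:3,3],K,D)[0][:,0]
E
cat > look.py <<'E'
from h import *
import sys
zs={"valve":0,"lever_grip":.096,"bar_grip":.082,"flask_mid":.052,"beaker_mid":.0475}
o=bot.get_obs();print(o["time"],np.round(o["ee_pos"],4),np.round(o["tcp_rot"],1),o["opening"],np.round(o["wrist_force"],1))
tag=sys.argv[1];rs={}
for n in sys.argv[2].split(','):
    im=bot.camera(n);c=cal(n);v=im[...,::-1].copy()
    for t in (sys.argv[3].split(',') if len(sys.argv)>3 else zs):
        for m in bot.mark_of(n,t)[:2]:
            if m["confidence"]<.3: continue
            r=ray(n,m["uv"],c); print(n,t,np.round(m["uv"],1),round(m["confidence"],2),np.round(onz(r,zs[t]),4))
            rs.setdefault(t,[]).append(r)
            cv2.drawMarker(v,tuple(int(a) for a in m["uv"]),(255,0,255),cv2.MARKER_CROSS,8,1)
    cv2.imwrite(f"pics/{tag}_{n}.png",v)
for t in rs:
    if len(rs[t])>1: print("tri",t,np.round(tri(rs[t]),4))
E
python3 look.py a scene,side,wrist
```

```text
pics
0.0 [0.1858 0.5174 0.2001] [-179.9    0.   160.2] 0.08503740676048953 [-0.2 -0.4  0.1]
scene valve [283.3 212.7] 0.55 [ 0.5579 -0.033   0.    ]
scene bar_grip [311.8 181.7] 0.6 [ 0.5266 -0.1426  0.082 ]
scene flask_mid [203.9 283.1] 0.85 [0.421  0.4383 0.052 ]
scene beaker_mid [374.6 187.9] 0.78 [ 0.3779 -0.2995  0.0475]
side valve [275.  225.5] 0.97 [ 0.55   -0.0252  0.    ]
side lever_grip [307.  205.5] 0.93 [0.4459 0.0104 0.096 ]
side bar_grip [293.2 188.1] 0.51 [ 0.5176 -0.1468  0.082 ]
side flask_mid [280.9 308.4] 0.75 [0.4285 0.4314 0.052 ]
side beaker_mid [278.1 308.4] 0.63 [0.4353 0.4272 0.0475]
tri valve [ 0.5499 -0.0228  0.0041]
tri bar_grip [ 0.5134 -0.124   0.092 ]
tri flask_mid [0.4281 0.4313 0.0483]
tri beaker_mid [0.3265 0.1911 0.1009]
```

View pics/a_scene.png

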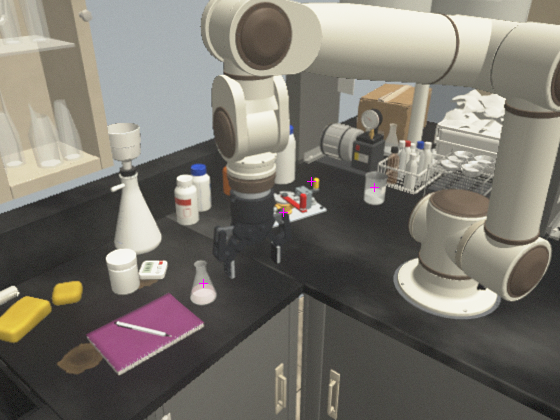

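View pics/a_side.png

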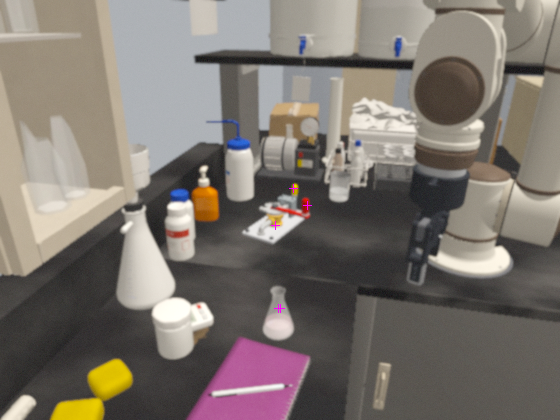

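The scene view shows the gripper in front of the valve, with flask at about (204,283) and beaker at (375,188). The side view shows the valve at (275,225), the red grip at (307,205) and the yellow knob at (294,188). The side beaker mark sits on the flask, so it's wrong; the real beaker is near (339,187). Next I'll move over the valve and look with the wrist camera.

```bash
python3 -c "
from h import *
print(np.round(bot.get_calibration('wrist')['T_tool_cam'],3))"
python3 -m pendant '[[[-2.7,-2.6,-1.3,0,0,0,100],[-2.7,-2.6,-1.3,0,0,0,100],[-2.7,-2.6,-1.3,0,0,0,100],[-2.7,-2.6,-1.3,0,0,0,100],[-2.7,-2.6,-1.3,0,0,0,100]]]' 30
python3 -m pendant '[[[-2.8,-2.7,-0.9,0,0,0,100],[-2.8,-2.7,-0.9,0,0,0,100],[-2.8,-2.7,-0.9,0,0,0,100],[-2.8,-2.7,-0.9,0,0,0,100],[-2.8,-2.7,-0.9,0,0,0,100]]]'
```

```text
[[ 0.001 -0.96  -0.28   0.071]
 [ 1.     0.001  0.001  0.001]
 [-0.001 -0.28   0.96  -0.173]
 [ 0.     0.     0.     1.   ]]
time: 1.32
ee_pos: [0.2682, 0.3478, 0.2623]
tcp_rot: [-179.5, -0.1, 160.8]
wrist_force: [1.7, 0.4, 0.3]
opening: 0.085
time: 1.73
ee_pos: [0.3575, 0.1663, 0.3122]
tcp_rot: [-179.8, 0.1, 161.0]
wrist_force: [1.6, 0.6, 0.1]
opening: 0.0852
```

```bash
python3 -m pendant '[[[-2.8,-3,0,0,0,0,100],[-2.8,-3,0,0,0,0,100],[-2.8,-3,0,0,0,0,100],[-2.8,-3,0,0,0,0,100],[-2.8,-3,0,0,0,0,100]]]'
python3 -m pendant '[[[-1,-1,0,0,0,0,100],[0,0,0,0,0,0,100]]]'
python3 look.py b scene,side,wrist; python3 -c "
from h import *
print(np.round(bot.get_obs()['q'],1))"
```

```text
time: 2.15
ee_pos: [0.4404, -0.0252, 0.3169]
tcp_rot: [180.0, 0.5, 161.0]
wrist_force: [0.9, 1.1, 0.5]
opening: 0.0853
time: 2.32
ee_pos: [0.4485, -0.0446, 0.3159]
tcp_rot: [-179.9, 0.4, 160.6]
wrist_force: [0.6, -0.1, 0.0]
opening: 0.0856
2.3167 [ 0.4485 -0.0446  0.3159] [-179.9    0.4  160.6] 0.08556398199291458 [ 0.6 -0.1  0. ]
scene valve [283.4 212. ] 0.63 [ 0.5607 -0.0369  0.    ]
scene lever_grip [302.9 202.2] 0.86 [0.444  0.0157 0.096 ]
scene bar_grip [314.5 183.6] 0.43 [ 0.5111 -0.1364  0.082 ]
scene flask_mid [202.1 280.8] 0.87 [0.4312 0.4348 0.052 ]
scene beaker_mid [376.  188.9] 0.65 [ 0.3704 -0.2957  0.0475]
side valve [275.5 227.2] 0.56 [ 0.5458 -0.0143  0.    ]
side lever_grip [307.6 205.9] 0.87 [0.4438 0.0128 0.096 ]
side bar_grip [292.1 188.1] 0.67 [ 0.5211 -0.146   0.082 ]
side flask_mid [278.1 306.5] 0.69 [0.4354 0.4268 0.052 ]
side beaker_mid [339.5 188.9] 0.97 [ 0.3737 -0.2633  0.0475]
wrist valve [313.  223.5] 0.73 [ 0.5595 -0.0199  0.    ]
wrist lever_grip [317.6 164.4] 0.8 [0.4513 0.0095 0.096 ]
wrist bar_grip [226.5 237.5] 0.67 [ 0.5097 -0.139   0.082 ]
wrist bar_grip [ 95.8 185.2] 0.62 [ 0.3819 -0.2793  0.082 ]
wrist beaker_mid [ 98.8 185.9] 0.85 [ 0.3845 -0.2978  0.0475]
tri valve [ 0.5517 -0.0212  0.004 ]
tri lever_grip [0.448  0.0096 0.0937]
tri bar_grip [ 0.4757 -0.1545  0.112 ]
tri flask_mid [0.434  0.4314 0.0522]
tri beaker_mid [ 0.3802 -0.3094  0.0335]
[ -5.2  -4.8  13.6 107.9  -0.2  14. ]
```

View pics/b_wrist.png

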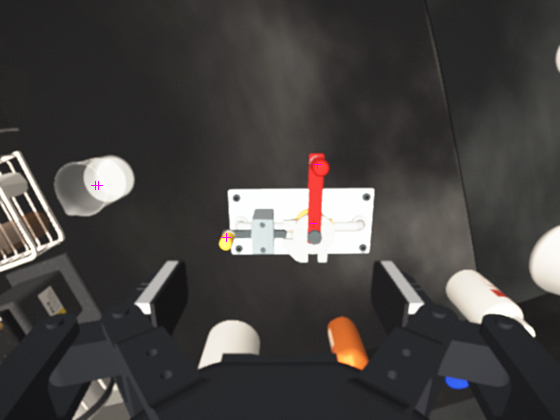

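The wrist view shows the plate corners at about (229,189), (374,187), (371,252) and (231,255), with the red grip top at (320,167) and the yellow knob at (226,242). Bottles stand beyond the valve at (230,345) and (345,340), and the beaker is at (98,186). I'll fit the valve pose.

```bash
cat > fit.py <<'E'
from h import *
from scipy.optimize import least_squares
c=cal("wrist")
im=cv2.imread("pics/b_wrist.png")
hsv=cv2.cvtColor(im,cv2.COLOR_BGR2HSV)
pl=(hsv[...,1]<60)&(hsv[...,2]>140); pl[:180]=0;pl[262:]=0;pl[:,:222]=0;pl[:,380:]=0
n,l,s,_=cv2.connectedComponentsWithStats(pl.astype(np.uint8)); print(s[1:][s[1:,4]>200])
px=np.array([[229,189],[374,187],[371,252],[231,255]],float)
W=np.array([onz(ray("wrist",p,c),.005)[:2] for p in px]); print(W.round(4))
L=np.array([[-55,-130],[-55,100],[55,100],[55,-130]])/1e3
f=lambda p,q:np.c_[p[0]+np.cos(p[2])*q[:,0]-np.sin(p[2])*q[:,1],p[1]+np.sin(p[2])*q[:,0]+np.cos(p[2])*q[:,1]]
s=least_squares(lambda p:(f(p,L)-W).ravel(),[.555,-.02,-.3]);print(s.x.round(4),np.degrees(s.x[2]).round(1),(s.fun*1e3).round(1))
p=s.x
print("lever,bar,leveropen",f(p,np.array([[-.105,0],[0,-.118],[0,.105]])).round(4))
for nm,px,z in [("levertop",(320,167),.118),("knobtop",(226,243),.099),("orange",(345,330),.1),("white",(230,330),.1)]:
    print(nm,onz(ray("wrist",px,c),z).round(4))
E
python3 fit.py
```

```text
[[ 225  188  150   74 8526]]
[[ 0.4593 -0.1282]
 [ 0.5312  0.0892]
 [ 0.6384  0.057 ]
 [ 0.566  -0.1672]]
[ 0.5534 -0.0231 -0.3167] -18.1 [ 1.3 -1.3  1.1 -0.1 -1.6 -2.2 -0.9  3.5]
lever,bar,leveropen [[ 0.4536  0.0096]
 [ 0.5166 -0.1352]
 [ 0.5861  0.0767]]
levertop [0.4513 0.0094 0.118 ]
knobtop [ 0.5113 -0.1379  0.099 ]
orange [ 0.6977 -0.0243  0.1   ]
white [ 0.6417 -0.1846  0.1   ]
```

```bash
python3 -m pendant '[[[-3,-2.2,0,0,0,0,100],[-3,-2.2,0,0,0,0,100],[-3,-2.2,0,0,0,0,100],[0,0,1,0,0,0.119,100],[0,0,1,0,0,0.119,100]]]'
python3 -m pendant '[[[0,0,1,0,0,0.119,100],[0,0,1,0,0,0.119,100],[0,0,1,0,0,0.119,100],[0,0,1,0,0,0.119,100],[0,0,1,0,0,0.119,100]]]'
python3 -m pendant '[[[0,0,1,0,0,0.119,100],[0,0,1,0,0,0.119,100],[0,0,1,0,0,0.119,100],[0,0,1,0,0,0.119,100],[0,0,1,0,0,0.119,100]]]'
python3 -m pendant '[[[0,0,0,0,0,0.119,100],[0,0,0,0,0,0,100]]]'
python3 look.py c wrist valve,lever_grip,bar_grip
```

```text
time: 3.63
ee_pos: [0.5148, -0.1377, 0.2979]
tcp_rot: [179.8, 0.6, 147.3]
wrist_force: [-0.6, 0.7, 0.3]
opening: 0.0853
time: 4.05
ee_pos: [0.5161, -0.1402, 0.2434]
tcp_rot: [179.7, 0.3, 111.5]
wrist_force: [-0.4, 0.2, 1.0]
opening: 0.0853
time: 4.47
ee_pos: [0.5162, -0.1408, 0.1901]
tcp_rot: [179.6, 0.0, 75.7]
wrist_force: [-0.2, -0.5, 0.9]
opening: 0.0855
time: 4.63
ee_pos: [0.5153, -0.1407, 0.1873]
tcp_rot: [179.8, 0.0, 68.2]
wrist_force: [0.2, 0.3, 0.1]
opening: 0.0855
4.6333 [ 0.5153 -0.1407  0.1873] [179.8   0.   68.2] 0.08550633863161154 [0.2 0.3 0.1]
wrist valve [272.6  66.9] 0.83 [ 0.5555 -0.0215  0.    ]
wrist lever_grip [133.8  60.4] 0.82 [0.4521 0.0104 0.096 ]
wrist bar_grip [277.4 197.7] 0.59 [ 0.5153 -0.1381  0.082 ]
```

View pics/c_wrist.png

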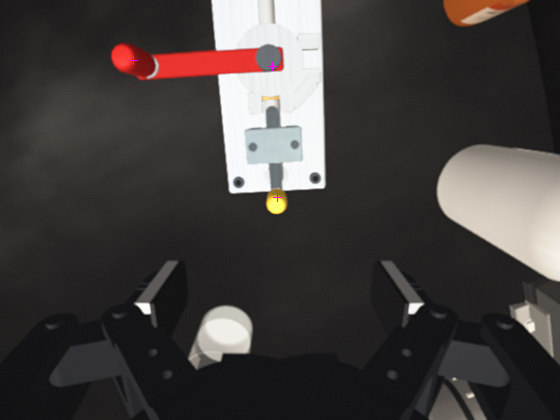

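Knob top at (277,203), guide at (274,145), lever at (133,60) still shut, white bottle well to the right and beaker lower left. I'll go down onto the knob.

```bash
python3 -m pendant '[[[0.3,0,3,0,0,-0.065,100],[0,0,3.5,0,0,0,100],[0,0,2.5,0,0,0,100],[0,0,1,0,0,0,100],[0,0,0,0,0,0,100]]]'
python3 look.py d wrist bar_grip
```

```text
time: 5.25
ee_pos: [0.5198, -0.1388, 0.0886]
tcp_rot: [179.3, 0.0, 73.4]
wrist_force: [-0.1, -0.1, -0.1]
opening: 0.0849
5.25 [ 0.5198 -0.1388  0.0886] [179.3   0.   73.4] 0.08487881369954173 [-0.1 -0.1 -0.1]
wrist bar_grip [267.6 243.1] 0.7 [ 0.5131 -0.1388  0.082 ]
```

```bash
python3 -m pendant '[[[-0.1,-0.5,1.5,0,0,0.02,100],[0,0,0.8,0,0,0,100],[0,0,0,0,0,0,50],[0,0,0,0,0,0,30],[0,0,0,0,0,0,10]]]' 60
python3 -m pendant '[[[0,0,0,0,0,0,10],[0,0,0,0,0,0,10],[0,0,0,0,0,0,10],[0,0,0,0,0,0,10],[0,0,0,0,0,0,10]]]'
```

```text
time: 5.77
ee_pos: [0.5203, -0.1399, 0.0758]
tcp_rot: [178.5, -0.0, 72.4]
wrist_force: [-0.2, 0.1, -0.6]
opening: 0.0511
time: 6.18
ee_pos: [0.522, -0.1403, 0.0788]
tcp_rot: [178.3, -0.0, 72.4]
wrist_force: [-0.9, 0.4, -0.0]
opening: 0.0083
```

```bash
python3 look.py e wrist bar_grip
```

```text
6.1833 [ 0.522  -0.1403  0.0788] [178.3  -0.   72.4] 0.008251896734699898 [-0.9  0.4 -0. ]
wrist bar_grip [265.  248.5] 0.68 [ 0.5142 -0.1386  0.082 ]
```

View pics/e_wrist.png

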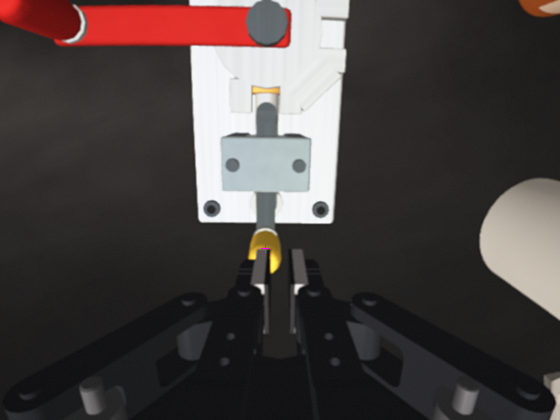

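The fingers closed on nothing. They stand right of the knob, centred at column 281 against the knob at column 264, and the left finger overlaps the knob in the picture. I'll check the geometry by projection.

Run:
```python
from h import *
o=bot.get_obs();c=cal("wrist");Rm=R.from_euler('xyz',o["tcp_rot"],degrees=True).as_matrix();p=np.array(o["ee_pos"])
print("q",np.round(o["q"],1),"tq",np.round(o["joint_efforts"],1))
print("TCP",proj("wrist",p,c),"grasp",proj("wrist",p-Rm[:,2]*.019,c))
for k in [(.514,-.1386),(.516,-.136)]:
  print(k,proj("wrist",[[*k,.065],[*k,.082],[*k,.099]],c).round(1).tolist())
rs=[]
for n in ["scene","side"]:
    im=bot.camera(n);cc=cal(n)
    for t,z in [("bar_grip",.082),("lever_grip",.096)]:
        m=bot.mark_of(n,t)[:1]
        if m: print(n,t,m[0]["uv"],m[0]["confidence"],onz(ray(n,m[0]["uv"],cc),z).round(4))
    u,v=proj(n,[.516,-.138,.082],cc)[0].astype(int); print(u,v,"tcp",proj(n,p,cc))
    cv2.imwrite(f"pics/e_{n}.png",cv2.resize(im[v-50:v+50,u-65:u+65,::-1],None,fx=4,fy=4,interpolation=cv2.INTER_CUBIC))
a,b=[cv2.imread(f"pics/e_{n}.png") for n in("scene","side")]
cv2.imwrite("pics/e_both.png",cv2.resize(np.vstack([a,b]),None,fx=.75,fy=.75))
```

```text
q [-15.    1.2  -7.4  79.7  -0.   92.6] tq [  0.  -48.6  47.3  -0.3  -0.   -0. ]
TCP [[278.55917579 245.00226169]] grasp [[278.53613594 258.77162385]]
(0.514, -0.1386) [[265.2, 238.0], [264.8, 248.6], [264.4, 261.4]]
(0.516, -0.136) [[266.9, 233.4], [266.7, 243.7], [266.5, 256.0]]
scene bar_grip [313.7, 182.9] 0.44 [ 0.5163 -0.1391  0.082 ]
313 183 tcp [[312.49999069 183.23065026]]
side bar_grip [292.5, 188.6] 0.61 [ 0.519 -0.142  0.082]
side lever_grip [307.3, 206.6] 0.93 [0.4438 0.0178 0.096 ]
293 189 tcp [[291.50590971 189.64770742]]
```

View pics/e_both.png

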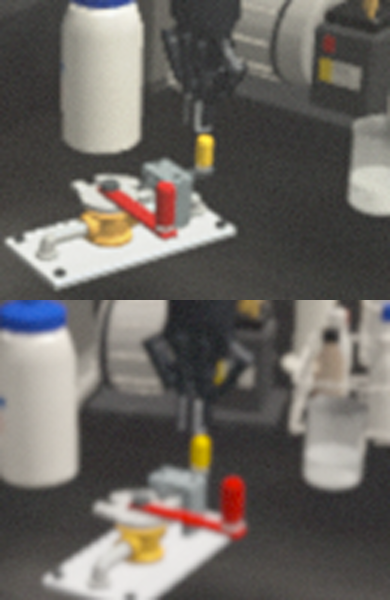

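Run:
```python
from h import *
c=bot.get_calibration("wrist");c=(np.array(c["intrinsics"]),np.array(c["D"]),np.array(c["T_tool_cam"]))
for y in(.0042,.0425):
  for x in (-.011,.011):
    for k in (0,.01,.02,.03): print(y,x,k,proj("wrist",[[x,-y,-k],[x,y,-k]],c).round(0).tolist())
im=cv2.imread("pics/e_wrist.png")[215:315,210:350];im2=cv2.imread("pics/c_wrist.png")[250:350,110:250]
cv2.imwrite("pics/tips.png",cv2.resize(np.hstack([im,im2]),None,fx=2.8,fy=2.8,interpolation=cv2.INTER_CUBIC))
```

```text
0.0042 -0.011 0 [[272.0, 262.0], [286.0, 262.0]]
0.0042 -0.011 0.01 [[271.0, 270.0], [286.0, 270.0]]
0.0042 -0.011 0.02 [[271.0, 278.0], [286.0, 278.0]]
0.0042 -0.011 0.03 [[270.0, 288.0], [287.0, 288.0]]
0.0042 0.011 0 [[271.0, 227.0], [286.0, 227.0]]
0.0042 0.011 0.01 [[271.0, 233.0], [286.0, 233.0]]
0.0042 0.011 0.02 [[270.0, 240.0], [287.0, 240.0]]
0.0042 0.011 0.03 [[270.0, 248.0], [287.0, 248.0]]
0.0425 -0.011 0 [[208.0, 262.0], [349.0, 262.0]]
0.0425 -0.011 0.01 [[204.0, 269.0], [353.0, 269.0]]
0.0425 -0.011 0.02 [[200.0, 278.0], [357.0, 278.0]]
0.0425 -0.011 0.03 [[196.0, 287.0], [361.0, 287.0]]
0.0425 0.011 0 [[206.0, 227.0], [352.0, 227.0]]
0.0425 0.011 0.01 [[202.0, 233.0], [356.0, 233.0]]
0.0425 0.011 0.02 [[197.0, 240.0], [360.0, 240.0]]
0.0425 0.011 0.03 [[192.0, 248.0], [365.0, 248.0]]
```

View pics/tips.png

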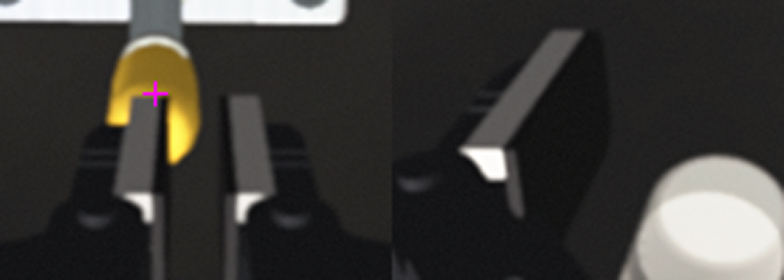

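The tips show about 20–30 mm behind the reported TCP. In the picture the pads closed above the knob's top, and both outside views agree. I'll lift, open, correct about 8 mm to tool −y, and then go down deeper.

```bash
python3 -m pendant '[[[0,0,-2,0,0,0,10],[0,0,-1,0.015,0,0,100],[0,-0.4,0,0.015,0,0,100],[0,-0.4,0,0,0,0,100],[0,0,0,0,0,0,100]]]' 60
python3 -m pendant '[[[0,0,0,0,0,0,100],[0,0,0,0,0,0,100],[0,0,0,0,0,0,100]]]'
python3 look.py f wrist bar_grip
```

```text
time: 7.0
ee_pos: [0.512, -0.1372, 0.108]
tcp_rot: [-179.7, -0.0, 72.4]
wrist_force: [0.5, 0.5, 0.3]
opening: 0.0568
time: 7.25
ee_pos: [0.5111, -0.1369, 0.1062]
tcp_rot: [-179.7, -0.0, 72.4]
wrist_force: [-0.2, 0.2, 0.3]
opening: 0.0855
7.25 [ 0.5111 -0.1369  0.1062] [-179.7   -0.    72.4] 0.08548260420777042 [-0.2  0.2  0.3]
wrist bar_grip [284.2 229.7] 0.79 [ 0.5148 -0.1372  0.082 ]
```

```bash
python3 -m pendant '[[[0.1,0.35,0,0,0,0,100],[0,0,2,0,0,0,100],[0,0,2,0,0,0,100],[0,0,1,0,0,0,100],[0,0,0,0,0,0,100]]]'
python3 look.py g wrist bar_grip
```

```text
time: 7.77
ee_pos: [0.5164, -0.1372, 0.0555]
tcp_rot: [-179.8, -0.0, 72.4]
wrist_force: [-0.3, 0.2, 0.2]
opening: 0.0853
7.7667 [ 0.5164 -0.1372  0.0555] [-179.8   -0.    72.4] 0.08528556449238384 [-0.3  0.2  0.2]
wrist bar_grip [276.5 269.1] 0.55 [ 0.5148 -0.1396  0.082 ]
```

View pics/g_wrist.png

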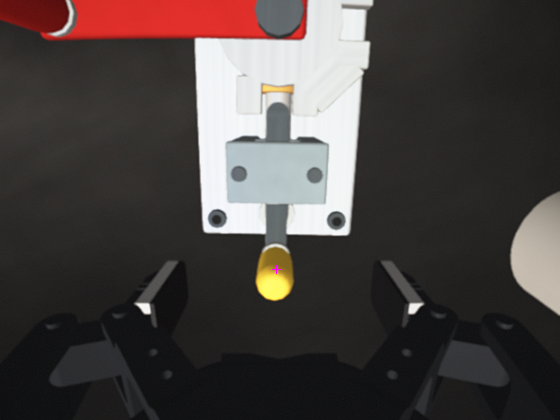

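The knob is now centred between the open fingers, at (275,272). I'll go about 1 cm lower and close.

```bash
python3 -m pendant '[[[0,-0.1,1,0,0,0,60],[0,0,0.3,0,0,0,30],[0,0,0,0,0,0,5],[0,0,0,0,0,0,5],[0,0,0,0,0,0,5]]]' 60
python3 -m pendant '[[[0,0,0,0,0,0,5],[0,0,0,0,0,0,5],[0,0,0,0,0,0,5]]]'
```

```text
time: 8.28
ee_pos: [0.5178, -0.1375, 0.0465]
tcp_rot: [179.8, -0.1, 72.4]
wrist_force: [0.4, -0.0, -0.4]
opening: 0.0259
time: 8.53
ee_pos: [0.5142, -0.1363, 0.0471]
tcp_rot: [-179.8, -0.1, 72.4]
wrist_force: [3.0, -1.9, -6.2]
opening: 0.0156
```

```bash
python3 -m pendant '[[[-0.7,0,0,0,0,0,5],[-0.7,0,0,0,0,0,5],[-0.7,0,0,0,0,0,5],[-0.5,0,0,0,0,0,5],[0,0,0,0,0,0,5]]]' 60
python3 look.py hh wrist bar_grip,valve
```

```text
time: 8.95
ee_pos: [0.5076, -0.1562, 0.0471]
tcp_rot: [-179.8, -1.0, 72.7]
wrist_force: [-2.2, 0.4, 1.6]
opening: 0.0151
8.95 [ 0.5076 -0.1562  0.0471] [-179.8   -1.    72.7] 0.01514769413944638 [-2.2  0.4  1.6]
wrist bar_grip [278.9 277.3] 0.73 [ 0.5069 -0.1594  0.082 ]
wrist valve [286.5  12.6] 0.86 [ 0.5533 -0.0254  0.    ]
```

```bash
python3 -m pendant '[[[-0.4,0,0,0,0,0,5],[-0.4,0,0,0,0,0,5],[0,0,0,0,0,0,5]]]' 60
python3 look.py i wrist bar_grip,lever_grip
```

```text
time: 9.35
ee_pos: [0.5079, -0.1552, 0.0473]
tcp_rot: [-179.8, -2.3, 73.1]
wrist_force: [-2.5, -3.4, 0.1]
opening: 0.0157
9.35 [ 0.5079 -0.1552  0.0473] [-179.8   -2.3   73.1] 0.01567162197937082 [-2.5 -3.4  0.1]
wrist bar_grip [279.7 277.6] 0.94 [ 0.5073 -0.1596  0.082 ]
```

View pics/i_wrist.png

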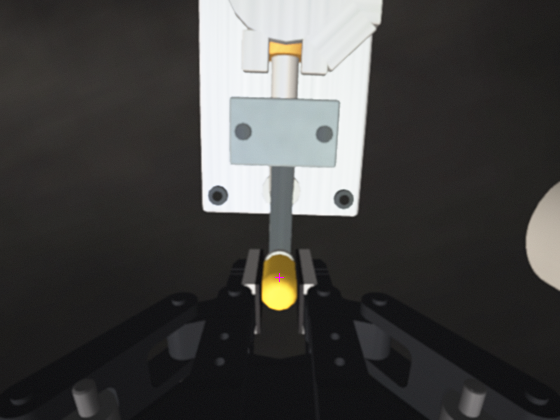

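The bar is out: the notch at (285,48) is empty, the dark tip has gone back into the guide at (285,130), and the knob is held at (279,280). I'll release, lift, go over to the lever and turn the tool.

```bash
python3 -m pendant '[[[0,0,0,0,0,0,100],[0,0,0,0,0,0,100],[0,0,0,0,0,0,100],[0,0,0,0,0,0,100],[0,0,-2,0,-0.04,0,100]]]' 60
python3 -m pendant '[[[0,0,-3.5,0,0,0,100],[0,0,-3.5,0,0,0,100],[0,0,-2,0,0,0,100],[2.8,-2,0,0,0,0,100],[2.8,-2,0,0,0,0,100]]]'
python3 -m pendant '[[[2.8,-2,0,0,0,0,100],[2.8,-2,0,0,0,0,100],[2.8,-2,0,0,0,0,100],[0,0,0,0,0,-0.119,100],[0,0,0,0,0,-0.119,100]]]'
python3 -m pendant '[[[0,0,0,0,0,-0.119,100],[0,0,0,0,0,-0.119,100],[0,0,0,0,0,-0.119,100],[0,0,0,0,0,-0.119,100],[0,0,0,0,0,-0.119,100]]]'
python3 -m pendant '[[[0,0,0,0,0,-0.119,100],[0,0,0,0,0,-0.119,100],[0,0,0,0,0,-0.119,100],[0,0,0,0,0,-0.119,100],[0,0,0,0,0,-0.119,100]]]'
python3 -m pendant '[[[0,0,0,0,0,-0.06,100],[0,0,0,0,0,0,100]]]'
python3 look.py j wrist bar_grip,lever_grip,valve
```

```text
time: 9.92
ee_pos: [0.5052, -0.1602, 0.0645]
tcp_rot: [-179.6, 0.2, 72.8]
wrist_force: [0.8, -0.2, 0.3]
opening: 0.0751
time: 10.33
ee_pos: [0.4851, -0.0991, 0.1606]
tcp_rot: [-179.8, 0.6, 72.4]
wrist_force: [-0.2, 0.4, -0.3]
opening: 0.0854
time: 10.75
ee_pos: [0.451, 0.0048, 0.1626]
tcp_rot: [-180.0, 0.6, 86.0]
wrist_force: [0.6, -0.7, -0.1]
opening: 0.0853
time: 11.17
ee_pos: [0.4512, 0.0046, 0.164]
tcp_rot: [-179.7, 0.7, 121.7]
wrist_force: [0.6, -0.0, 0.2]
opening: 0.0851
time: 11.58
ee_pos: [0.4517, 0.0024, 0.1649]
tcp_rot: [-179.3, 0.6, 157.5]
wrist_force: [-0.4, -0.3, -0.3]
opening: 0.0857
time: 11.75
ee_pos: [0.4519, 0.0015, 0.1652]
tcp_rot: [-179.2, 0.6, 161.4]
wrist_force: [-0.2, -0.4, 0.1]
opening: 0.0856
11.75 [0.4519 0.0015 0.1652] [-179.2    0.6  161.4] 0.0856478974436798 [-0.2 -0.4  0.1]
wrist lever_grip [287.9 207.6] 0.71 [0.4531 0.0089 0.096 ]
wrist valve [286. 271.] 0.67 [ 0.5546 -0.0255  0.    ]
```

```bash
python3 -m pendant '[[[0.1,0.7,0,0,0,0,100],[0,0,3.5,-0.014,0,0,100],[0,0,3.5,0,0,0,100],[0,0,1.5,0,0,0,100],[0,0,0,0,0,0,100]]]'
python3 look.py k wrist lever_grip
```

```text
time: 12.37
ee_pos: [0.4558, 0.0098, 0.0788]
tcp_rot: [179.8, 0.8, 160.7]
wrist_force: [-1.2, 0.3, 0.5]
opening: 0.0855
12.3667 [0.4558 0.0098 0.0788] [179.8   0.8 160.7] 0.08548490476229471 [-1.2  0.3  0.5]
wrist lever_grip [273.8 252.6] 0.92 [0.4545 0.0086 0.096 ]
```

View pics/k_wrist.png

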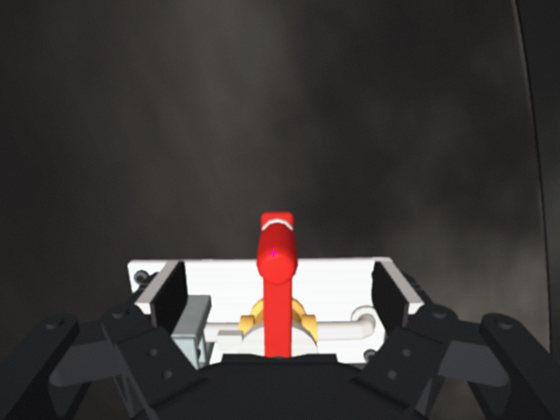

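The red grip is centred between the fingers at (277,250). I'll lower a little more and close.

```bash
python3 -m pendant '[[[0,-0.1,1.2,0,0,0,60],[0,0,0.2,0,0,0,30],[0,0,0,0,0,0,10],[0,0,0,0,0,0,10],[0,0,0,0,0,0,10]]]' 30
python3 -m pendant '[[[0,0,0,0,0,0,10],[0,0,0,0,0,0,10],[0,0,0,0,0,0,10]]]'
```

```text
time: 12.88
ee_pos: [0.4597, 0.0092, 0.0714]
tcp_rot: [179.6, 1.4, 160.7]
wrist_force: [0.4, -0.4, -0.3]
opening: 0.0253
time: 13.13
ee_pos: [0.4596, 0.0091, 0.0718]
tcp_rot: [179.6, 1.4, 160.7]
wrist_force: [0.7, 0.4, -3.2]
opening: 0.0192
```

```bash
cat > arc.py <<'E'
from h import *
o=bot.get_obs();p=np.array(o["ee_pos"])-[.5534,-.024,0];yaw=o["tcp_rot"][2]
print("r",np.hypot(p[0],p[1]).round(4),"lever angle",(161.9-np.degrees(np.arctan2(p[1],p[0]))).round(1),"tool turn",round(160.7-yaw,1),np.round(o["wrist_force"],1),np.round(o["torque"],2))
E
python3 arc.py
python3 -m pendant '[[[-0.06,1.1,0,0,0,0.11,10],[-0.06,1.1,0,0,0,0.11,10],[-0.06,1.1,0,0,0,0.11,10]]]' 30
python3 arc.py
```

```text
r 0.0995 lever angle 1.4 tool turn -0.0 [ 0.7  0.4 -3.2] [ 0.04  0.02 -0.01]
time: 13.38
ee_pos: [0.4751, 0.0368, 0.0718]
tcp_rot: [179.3, 1.2, 141.2]
wrist_force: [2.7, -3.0, -4.6]
opening: 0.0192
r 0.0991 lever angle 19.7 tool turn 19.5 [ 2.7 -3.  -4.6] [-0.55 -0.46  0.1 ]
```

```bash
python3 -m pendant '[[[-0.06,1.1,0,0,0,0.11,10],[-0.06,1.1,0,0,0,0.11,10],[-0.06,1.1,0,0,0,0.11,10],[-0.06,1.1,0,0,0,0.11,10],[-0.06,1.1,0,0,0,0.11,10]]]' 30
python3 arc.py
python3 -m pendant '[[[-0.06,1.1,0,0,0,0.11,10],[-0.06,1.1,0,0,0,0.11,10],[-0.06,1.1,0,0,0,0.11,10]]]' 30
python3 arc.py
```

```text
time: 13.8
ee_pos: [0.5209, 0.069, 0.0718]
tcp_rot: [178.9, 0.8, 108.2]
wrist_force: [0.7, -2.1, -2.1]
opening: 0.0192
r 0.0985 lever angle 52.6 tool turn 52.5 [ 0.7 -2.1 -2.1] [-0.83 -0.05  0.21]
time: 14.05
ee_pos: [0.5545, 0.0742, 0.0717]
tcp_rot: [178.8, 0.5, 88.4]
wrist_force: [0.3, -2.7, -1.9]
opening: 0.0195
r 0.0982 lever angle 72.6 tool turn 72.3 [ 0.3 -2.7 -1.9] [-0.62  0.24  0.28]
```

```bash
python3 -m pendant '[[[-0.04,1.0,0,0,0,0.1,10],[-0.04,1.0,0,0,0,0.1,10],[-0.04,0.9,0,0,0,0.09,10],[0,0.5,0,0,0,0.03,10],[0,0,0,0,0,0,10]]]' 30
python3 arc.py
python3 look.py l side,scene,wrist lever_grip,bar_grip,valve
```

```text
time: 14.47
ee_pos: [0.5836, 0.0688, 0.0717]
tcp_rot: [179.5, 0.2, 68.8]
wrist_force: [2.7, -3.0, 1.8]
opening: 0.0194
r 0.0976 lever angle 89.9 tool turn 91.9 [ 2.7 -3.   1.8] [-0.55 -0.58  0.2 ]
14.4667 [0.5836 0.0688 0.0717] [179.5   0.2  68.8] 0.019359282263521203 [ 2.7 -3.   1.8]
side lever_grip [258.1 208.3] 0.74 [0.5789 0.0634 0.096 ]
side bar_grip [296.3 185.3] 0.53 [ 0.5124 -0.174   0.082 ]
side valve [277.5 230.2] 0.68 [0.5352 0.0037 0.    ]
scene lever_grip [255.  196.4] 0.68 [0.5789 0.0791 0.096 ]
scene bar_grip [317.9 181.1] 0.66 [ 0.5139 -0.1594  0.082 ]
scene valve [285.4 211.7] 0.74 [ 0.557  -0.0428  0.    ]
wrist lever_grip [277.9 250.7] 0.68 [0.5859 0.0756 0.096 ]
wrist valve [281.8 313.5] 0.84 [ 0.5525 -0.0231  0.    ]
tri lever_grip [0.5814 0.0741 0.0962]
tri bar_grip [ 0.5075 -0.1499  0.0896]
tri valve [ 0.5479 -0.0298 -0.0062]
```

View pics/l_wrist.png

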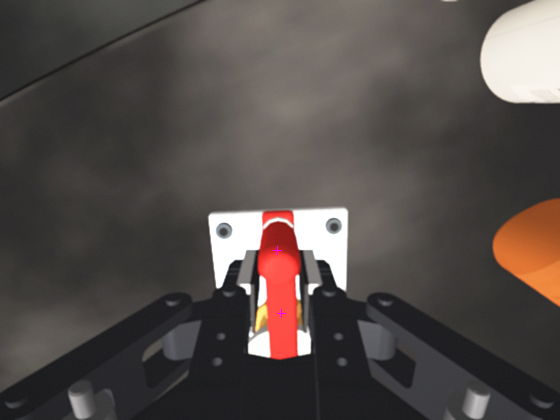

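The lever is at right angles to the plate's end edge, running from (278,213) to (285,355), and is held between the pads. I'll make a gentle push to confirm the stop.

```bash
python3 -m pendant '[[[0,0.4,0,0,0,0,10],[0,0.4,0,0,0,0,10]]]' 30
python3 arc.py
python3 -m pendant '[[[0,0.4,0,0,0,0,10],[0,0,0,0,0,0,10]]]' 30
python3 arc.py
```

```text
time: 15.23
ee_pos: [0.584, 0.0687, 0.0715]
tcp_rot: [-179.7, 0.2, 69.2]
wrist_force: [-24.3, 8.2, 11.2]
opening: 0.0192
r 0.0976 lever angle 90.2 tool turn 91.5 [-24.3   8.2  11.2] [1.75 4.85 0.27]
time: 15.4
ee_pos: [0.5825, 0.0691, 0.0717]
tcp_rot: [-179.1, 0.3, 69.3]
wrist_force: [2.0, -3.1, -2.2]
opening: 0.0188
r 0.0975 lever angle 89.3 tool turn 91.4 [ 2.  -3.1 -2.2] [-0.66 -0.69  0.05]
```

At the stop: 25 N with no further motion. I'll release, lift and go back over the knob.

```bash
python3 -m pendant '[[[0,0,0,0,0,0,100],[0,0,0,0,0,0,100],[0,0,0,0,0,0,100],[0,0,0,0,0,0,100],[0,0,-2.5,-0.015,0,0,100]]]' 60
python3 -m pendant '[[[0,0,-3.5,0,0,-0.045,100],[0,0,-3,0,0,0,100],[-4,0,0,0,0,0,100],[-4,0,0,0,0,0,100],[-4,0,0,0,0,0,100]]]'
python3 -m pendant '[[[-4,0,0,0,0,0,100],[-4,0,0,0,0,0,100],[-3,0,0,0,0,0,100],[0,0,0,0,0,0,100]]]'
python3 look.py m side,scene,wrist lever_grip,bar_grip,valve
```

```text
time: 15.82
ee_pos: [0.5821, 0.0687, 0.0926]
tcp_rot: [-179.7, 0.4, 69.3]
wrist_force: [0.5, -0.8, -0.0]
opening: 0.0781
time: 16.23
ee_pos: [0.5487, -0.0424, 0.1654]
tcp_rot: [179.8, 0.2, 72.6]
wrist_force: [0.5, -0.4, 0.6]
opening: 0.0854
time: 16.57
ee_pos: [0.5128, -0.1571, 0.1675]
tcp_rot: [179.5, 0.3, 72.4]
wrist_force: [0.9, -0.3, -0.5]
opening: 0.0856
16.5667 [ 0.5128 -0.1571  0.1675] [179.5   0.3  72.4] 0.08557386038391639 [ 0.9 -0.3 -0.5]
side lever_grip [256.9 210.5] 0.59 [0.5782 0.0785 0.096 ]
side bar_grip [296.  186.9] 0.4 [ 0.5106 -0.1596  0.082 ]
side valve [277.7 229.6] 0.6 [ 5.355e-01 -3.000e-04  0.000e+00]
scene lever_grip [254.6 197.2] 0.73 [0.5762 0.0839 0.096 ]
scene bar_grip [322.4 182.2] 0.52 [ 0.4976 -0.1619  0.082 ]
scene valve [283.4 211.3] 0.62 [ 0.5637 -0.0407  0.    ]
wrist bar_grip [272.4 217.2] 0.69 [ 0.5071 -0.16    0.082 ]
wrist valve [277.4  54.3] 0.95 [ 0.5542 -0.024   0.    ]
tri lever_grip [0.5766 0.0834 0.0971]
tri bar_grip [ 0.5064 -0.164   0.0792]
tri valve [ 0.5492 -0.0241 -0.0008]
```

View pics/m_wrist.png

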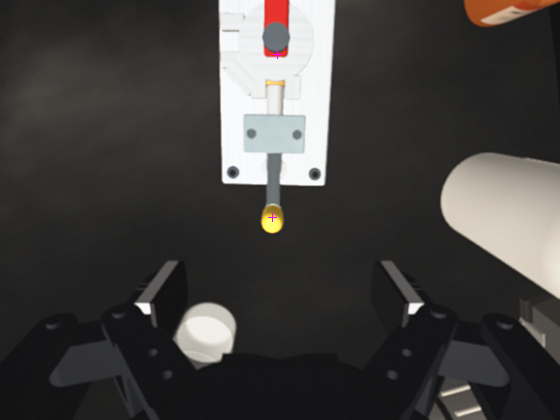

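The lever now points up the plate along the pipe, in column 277 down to its hub at (277,37). The notch in front of the bar is aligned, the knob is at (272,217), and the beaker stands at (207,330). That is my twelfth and last picture, so I rely on numbers from here. Going down onto the knob.

```bash
python3 -m pendant '[[[-0.3,-0.5,0,0.008,0,0,100],[0,0,3.5,0,0,0,100],[0,0,3.5,0,0,0,100],[0,0,2,0,0,0,100],[0,0,0,0,0,0,100]]]' 60
python3 look.py n wrist bar_grip
```

```text
time: 17.58
ee_pos: [0.5086, -0.1539, 0.0761]
tcp_rot: [179.9, 0.2, 72.8]
wrist_force: [-0.2, 0.6, 0.0]
opening: 0.0855
17.5833 [ 0.5086 -0.1539  0.0761] [179.9   0.2  72.8] 0.08545048064925795 [-0.2  0.6  0. ]
wrist bar_grip [280.5 257.4] 0.97 [ 0.5084 -0.1602  0.082 ]
```

```bash
python3 -m pendant '[[[-0.6,0.1,1.5,0,0,0,100],[0,0,1.3,0,0,0,60],[0,0,0.2,0,0,0,30],[0,0,0,0,0,0,5],[0,0,0,0,0,0,5]]]' 60
python3 -m pendant '[[[0,0,0,0,0,0,5],[0,0,0,0,0,0,5],[0,0,0,0,0,0,5],[0,0,0,0,0,0,5]]]'
```

```text
time: 18.1
ee_pos: [0.513, -0.1615, 0.0568]
tcp_rot: [179.1, 0.2, 72.7]
wrist_force: [-0.7, -0.4, 0.2]
opening: 0.0382
time: 18.43
ee_pos: [0.5066, -0.1593, 0.0585]
tcp_rot: [179.8, 0.3, 72.8]
wrist_force: [5.1, -3.1, -10.8]
opening: 0.0138
```

Gripped 11 mm higher than before, probably on the rounded top, so I'll regrip lower.

```bash
python3 -m pendant '[[[0,0,0,0,0,0,40],[0,0,0,0,0,0,40],[0,0,0,0,0,0,40],[0,0,1.2,0,0,0,40],[0,0,0.3,0,0,0,40]]]' 60
python3 -m pendant '[[[0,0,0,0,0,0,5],[0,0,0,0,0,0,5],[0,0,0,0,0,0,5],[0,0,0,0,0,0,5],[0,0,0,0,0,0,5]]]' 60
```

```text
time: 18.85
ee_pos: [0.5088, -0.1598, 0.0451]
tcp_rot: [179.6, 0.2, 72.8]
wrist_force: [0.3, 0.3, -1.6]
opening: 0.0341
time: 19.27
ee_pos: [0.507, -0.1591, 0.0444]
tcp_rot: [179.8, 0.2, 72.8]
wrist_force: [-0.2, -0.7, 0.4]
opening: 0.0151
```

Now push the bar home along tool +x, about 26 mm.

```bash
python3 -m pendant '[[[0.7,0,0,0,0,0,5],[0.7,0,0,0,0,0,5],[0.6,0,0,0,0,0,5],[0.4,0,0,0,0,0,5],[0,0,0,0,0,0,5]]]' 60
python3 look.py o wrist bar_grip,valve
python3 -m pendant '[[[0.5,0,0,0,0,0,5]]]' 60
python3 -m pendant '[[[0.5,0,0,0,0,0,5]]]' 60
python3 look.py p wrist bar_grip,valve
```

```text
time: 19.68
ee_pos: [0.5151, -0.1352, 0.0444]
tcp_rot: [179.7, 0.4, 72.7]
wrist_force: [0.4, -2.7, 0.2]
opening: 0.0157
19.6833 [ 0.5151 -0.1352  0.0444] [179.7   0.4  72.7] 0.015705404031893366 [ 0.4 -2.7  0.2]
wrist bar_grip [278.3 277.5] 0.86 [ 0.5145 -0.136   0.082 ]
wrist valve [284.7  42.8] 0.7 [ 0.554  -0.0234  0.    ]
time: 19.92
ee_pos: [0.5154, -0.1341, 0.0446]
tcp_rot: [179.7, 0.8, 72.6]
wrist_force: [-14.3, -44.3, 4.1]
opening: 0.0157
time: 20.0
ee_pos: [0.5152, -0.1347, 0.0446]
tcp_rot: [179.7, 1.5, 72.4]
wrist_force: [-11.0, -37.1, 1.4]
opening: 0.0159
20.0 [ 0.5152 -0.1347  0.0446] [179.7   1.5  72.4] 0.015885912356872724 [-11.  -37.1   1.4]
wrist bar_grip [277.6 277.8] 0.66 [ 0.5144 -0.135   0.082 ]
wrist valve [285.5  40.3] 0.86 [ 0.5554 -0.0233  0.    ]
```

26 mm travelled, with a firm stop at 45 N. I'll relax, release and lift, then verify.

```bash
python3 -m pendant '[[[0,0,0,0,0,0,5],[0,0,0,0,0,0,100],[0,0,0,0,0,0,100],[0,0,0,0,0,0,100],[0,0,0,0,0,0,100]]]' 60
python3 -m pendant '[[[0,0,-2,0,0.02,0,100],[0,0,-3.5,0,0,0,100],[0,0,-3.5,0,0,0,100],[0,0,-3.5,0,0,0,100],[-1,0,-1,0,0,0,100]]]'
python3 -m pendant '[[[-3,0,-2,0,0,0,100],[0,0,0,0,0,0,100],[0,0,0,0,0,0,100]]]'
python3 look.py q wrist,side,scene
python3 - <<'E'
from h import *
c=cal("wrist")
im=cv2.imread("pics/q_wrist.png");h=cv2.cvtColor(im,cv2.COLOR_BGR2HSV)
m=((h[...,0]<6)|(h[...,0]>174))&(h[...,1]>170)&(h[...,2]>90)
n,l,s,_=cv2.connectedComponentsWithStats(m.astype(np.uint8));i=1+s[1:,4].argmax();print(s[i])
ys,xs=np.where(l==i);line=cv2.fitLine(np.c_[xs,ys].astype(np.float32),cv2.DIST_L2,0,.01,.01).ravel()
a=[onz(ray("wrist",line[2:]+t*line[:2],c),.069) for t in(-30,30)];d=a[1]-a[0]
print("red line world deg",np.degrees(np.arctan2(d[1],d[0])).round(1),"valve +y at 71.9")
k=(h[...,0]>20)&(h[...,0]<34)&(h[...,1]>150)&(h[...,2]>120)
n,l,s,ce=cv2.connectedComponentsWithStats(k.astype(np.uint8));print(s[s[:,4]>60],ce[s[:,4]>60].round(0))
k=bot.masks_of("wrist","lock_bar")[:1];print(k and (k[0]["extent"],k[0]["confidence"]))
E
```

```text
time: 20.57
ee_pos: [0.514, -0.1362, 0.0439]
tcp_rot: [179.8, 1.5, 72.2]
wrist_force: [0.3, 0.8, -0.7]
opening: 0.0635
time: 20.98
ee_pos: [0.5083, -0.1409, 0.1794]
tcp_rot: [-179.7, 0.2, 72.4]
wrist_force: [1.9, 0.1, 0.3]
opening: 0.0857
time: 21.23
ee_pos: [0.5005, -0.1706, 0.2043]
tcp_rot: [180.0, 0.2, 72.5]
wrist_force: [0.4, -0.0, -0.6]
opening: 0.0857
21.2333 [ 0.5005 -0.1706  0.2043] [180.    0.2  72.5] 0.08565020564837875 [ 0.4 -0.  -0.6]
wrist valve [286.  37.] 0.87 [ 0.5559 -0.0217  0.    ]
wrist lever_grip [214.6 317. ] 0.51 [ 0.3986 -0.2718  0.096 ]
wrist bar_grip [282.  158.6] 0.76 [ 0.5142 -0.1378  0.082 ]
wrist beaker_mid [217.2 316. ] 0.95 [ 0.3809 -0.3008  0.0475]
side valve [275.6 227.9] 0.91 [ 0.5444 -0.0098  0.    ]
side lever_grip [256.5 211.3] 0.89 [0.5779 0.0839 0.096 ]
side bar_grip [290.6 185.6] 0.38 [ 0.5304 -0.1667  0.082 ]
side flask_mid [278.4 308.5] 0.9 [0.4334 0.4329 0.052 ]
side beaker_mid [336.4 187.4] 0.86 [ 0.3858 -0.2748  0.0475]
scene valve [287.3 212.2] 0.68 [ 0.5501 -0.0441  0.    ]
scene lever_grip [255.7 195.1] 0.68 [0.5832 0.0712 0.096 ]
scene bar_grip [314.  184.3] 0.47 [ 0.5092 -0.131   0.082 ]
scene flask_mid [201.2 283.2] 0.85 [0.4257 0.4427 0.052 ]
scene beaker_mid [374.2 189.8] 0.96 [ 0.3715 -0.2858  0.0475]
tri valve [ 5.488e-01 -2.690e-02  3.000e-04]
tri lever_grip [ 0.5611 -0.0491  0.124 ]
tri bar_grip [ 0.5175 -0.1376  0.086 ]
tri beaker_mid [ 0.3823 -0.3041  0.0382]
tri flask_mid [0.4322 0.436  0.0498]
[276   0  20  11 164]
red line world deg -18.6 valve +y at 71.9
[[     0      0    560    420 235031]
 [   273    148     19     22    166]] [[279. 210.]
 [283. 158.]]
([270.1, 68.5, 290.5, 168.3], 0.93)
```

```bash
python3 -c "
from workcell import bot
print(bot.get_obs()['wrist_force']); print(bot.job_done())"
```

```text
[-0.07506344 -0.76259224 -0.05059164]
the job is handed in; nothing more can be done
None
```

The valve should now be locked open, and I handed the job in at 21.2 s. I pulled the lock bar out to its stop, swung the red lever to its open stop, then pushed the bar fully home. The gripper finished clear of everything, with under 1 N on the wrist.

**Last checks**
- **Lever:** pushed at its stop, it took 25 N without moving, at about 90° by the tool's path. The last wrist picture I viewed, before I pushed the bar home, showed it lying along the pipe.
- **Lock bar:** it travelled 26 mm in and came up hard at about 45 N. The knob was then measured at (0.514, -0.138), within 1 mm of where it began.
- **Glassware:** flask and beaker positions agree with the first measurements within the detectors' scatter of a few mm to about 1 cm.

**What went wrong or disagreed**
- **First grasp of the knob:** it missed, because the real fingertips stand about 20–30 mm behind the reported tool point. The fingers closed over the knob's top, and I then gripped lower.
- **Second grasp of the knob:** before pushing home, I first gripped it too high and regripped lower.
- **Detectors:** some marks were wrong and I ignored them. In the last wrist view "lever_grip" was on the beaker, which also spoiled its triangulated position. The side camera's final knob mark was about 3 cm off, at low confidence (0.38).
- **Final lever direction fit:** it told me nothing about the swing, because only the lever's hub end was in view.
- **Pictures:** I had used all 12, so the state after pushing the bar home was checked by numbers only.

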